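# Load three pucks and hold the lamp shutter half open

## Task

Make up the exposure tray beside the lamp to exactly three sample pucks, all standing upright on the tray floor, by adding pucks from the bench. Then slide the lamp's sprung shutter open by its upright tab to half its travel, never more than three quarters on the way, and finish while still holding it there with the fingers; the spring shuts it if you let go. Keep the two spare pucks well clear of the tray and leave the other things on the bench where they stand.

Things in the scene. Friction and masses are not known exactly. Their poses are not given: they have to be found in the camera images.
- rig: Fixed exposure rig, yawed up to 17 degrees. Origin on the bench top at the centre of the tray; x along the tray's length and the shutter's opening direction (roughly away from the robot), y from tray to lamp, z up. Tray: low aluminium frame with grey floor, inside 220 (x) by 110 mm (y), walls 6 mm thick, 12 mm high; pucks in it stand at bench height (z = 0).
- lamp (a point): Centre of the flat top of the lamp house, part of the rig: a dark blue-grey box with white foot, 270 (x) by 130 (y) by 110 mm high. This point is at x = 0, y = 185, z = 110 mm of the rig. The shutter slides on the face towards the tray; white lines on the top edge above it mark quarters of its travel, the longest one half.
- shutter (a joint): Shutter position in m: 0 shut (where its spring keeps it), 0.08 fully open, 0.04 half. Grows as the tab moves along the rig's +x. Closing spring force 4.4 N when shut, rising by 1.1 N per 10 mm to 8.8 N at half and 13.2 N at full; slight friction (0.4 N).
- tab (a point): Middle of the shutter's upright steel tab: 16 mm along the rig's x, 24 mm along its y, from 114 to 161 mm above the bench (this point at 137.5 mm), axes as the rig's. Free on all sides to grip from above or push; the house's top (110 mm) lies below it on the +y side. Shut, it is at x = -50, y = 110 mm of the rig; it moves with the shutter.
- puck1: One of five like sample pucks: upright aluminium cylinder 40 mm in diameter, 30 mm high, about 90 g, dark band low on its side and white disc in its top; origin at the centre of its underside, z up. Just one of the five, any of them, stands near the tray's middle at the start; the other four stand on the bench on the robot's right.
- puck2: One of five like sample pucks: upright aluminium cylinder 40 mm in diameter, 30 mm high, about 90 g, dark band low on its side and white disc in its top; origin at the centre of its underside, z up. Just one of the five, any of them, stands near the tray's middle at the start; the other four stand on the bench on the robot's right.
- puck3: One of five like sample pucks: upright aluminium cylinder 40 mm in diameter, 30 mm high, about 90 g, dark band low on its side and white disc in its top; origin at the centre of its underside, z up. Just one of the five, any of them, stands near the tray's middle at the start; the other four stand on the bench on the robot's right.
- puck4: One of five like sample pucks: upright aluminium cylinder 40 mm in diameter, 30 mm high, about 90 g, dark band low on its side and white disc in its top; origin at the centre of its underside, z up. Just one of the five, any of them, stands near the tray's middle at the start; the other four stand on the bench on the robot's right.
- puck5: One of five like sample pucks: upright aluminium cylinder 40 mm in diameter, 30 mm high, about 90 g, dark band low on its side and white disc in its top; origin at the centre of its underside, z up. Just one of the five, any of them, stands near the tray's middle at the start; the other four stand on the bench on the robot's right.
- weight: Bystander, to be left where it is; origin at the centre of its underside. Steel weight with a knobbed top, 28 mm in diameter, 50 mm high, among the pucks.
- crucible: Bystander, to be left where it is; origin at the centre of its underside. White ceramic crucible (open cup), 40 mm in diameter, 26 mm high, near the pucks.
- reagent: Bystander, to be left where it is; origin at the centre of its underside. Amber bottle with black cap, 60 mm in diameter, 120 mm high, on the right.
- bowl: Bystander, to be left where it is; origin at the centre of its underside. Steel bowl, 170 mm in diameter, 65 mm high, on the right.
- spanner: Bystander, to be left where it is: steel spanner 150 mm long lying flat, right of the robot; origin on its underside.
- jar: Bystander, to be left where it is; origin at the centre of its underside. Glass jar with white lid, 64 mm in diameter, 70 mm high, far right.
- stopper: Bystander, to be left where it is; origin at the centre of its underside. Cork stopper, 30 mm in diameter, 28 mm high, beyond the pucks near the tray's far end.

How it is judged (in metres and radians):
On the way, in this order (a step that is already met when the one before it is completed fails the run):
1. exactly three pucks stand in the tray, let go, with the shutter still shut ((horizontal distance between puck1 and rig above 0.115 m or (x of puck1 in the frame of rig between -0.094 and 0.094 m and y of puck1 in the frame of rig between -0.039 and 0.039 m and z of puck1 in the frame of rig between -0.006 and 0.006 m and angle between puck1's own z axis and vertical below 0.15 rad)) and (horizontal distance between puck2 and rig above 0.115 m or (x of puck2 in the frame of rig between -0.094 and 0.094 m and y of puck2 in the frame of rig between -0.039 and 0.039 m and z of puck2 in the frame of rig between -0.006 and 0.006 m and angle between puck2's own z axis and vertical below 0.15 rad)) and (horizontal distance between puck3 and rig above 0.115 m or (x of puck3 in the frame of rig between -0.094 and 0.094 m and y of puck3 in the frame of rig between -0.039 and 0.039 m and z of puck3 in the frame of rig between -0.006 and 0.006 m and angle between puck3's own z axis and vertical below 0.15 rad)) and (horizontal distance between puck4 and rig above 0.115 m or (x of puck4 in the frame of rig between -0.094 and 0.094 m and y of puck4 in the frame of rig between -0.039 and 0.039 m and z of puck4 in the frame of rig between -0.006 and 0.006 m and angle between puck4's own z axis and vertical below 0.15 rad)) and (horizontal distance between puck5 and rig above 0.115 m or (x of puck5 in the frame of rig between -0.094 and 0.094 m and y of puck5 in the frame of rig between -0.039 and 0.039 m and z of puck5 in the frame of rig between -0.006 and 0.006 m and angle between puck5's own z axis and vertical below 0.15 rad)) and ((horizontal distance between each of puck1, puck2, puck3 and rig below 0.11 m and horizontal distance between each of puck4, puck5 and rig above 0.115 m) or (horizontal distance between each of puck1, puck2, puck4 and rig below 0.11 m and horizontal distance between each of puck3, puck5 and rig above 0.115 m) or (horizontal distance between each of puck1, puck2, puck5 and rig below 0.11 m and horizontal distance between each of puck3, puck4 and rig above 0.115 m) or (horizontal distance between each of puck1, puck3, puck4 and rig below 0.11 m and horizontal distance between each of puck2, puck5 and rig above 0.115 m) or (horizontal distance between each of puck1, puck3, puck5 and rig below 0.11 m and horizontal distance between each of puck2, puck4 and rig above 0.115 m) or (horizontal distance between each of puck1, puck4, puck5 and rig below 0.11 m and horizontal distance between each of puck2, puck3 and rig above 0.115 m) or (horizontal distance between each of puck1, puck5 and rig above 0.115 m and horizontal distance between each of puck2, puck3, puck4 and rig below 0.11 m) or (horizontal distance between each of puck1, puck4 and rig above 0.115 m and horizontal distance between each of puck2, puck3, puck5 and rig below 0.11 m) or (horizontal distance between each of puck1, puck3 and rig above 0.115 m and horizontal distance between each of puck2, puck4, puck5 and rig below 0.11 m) or (horizontal distance between each of puck1, puck2 and rig above 0.115 m and horizontal distance between each of puck3, puck4, puck5 and rig below 0.11 m)) and linear speed of each of puck1, puck2, puck3, puck4, puck5 below 0.03 m/s and contact force between the fingers and puck1 below 0.3 N and contact force between the fingers and puck2 below 0.3 N and contact force between the fingers and puck3 below 0.3 N and contact force between the fingers and puck4 below 0.3 N and contact force between the fingers and puck5 below 0.3 N and value of joint shutter below 0.006 m), for 0.2 s.
2. the fingers hold the shutter still at half travel (value of joint shutter between 0.033 and 0.047 m and velocity of joint shutter between -0.015 and 0.015 m/s and contact force between the fingers and shutter above 3 N), for 0.2 s.
At the end, for the whole second after the job is handed in: Exactly three pucks stand upright (within 8 degrees) and still in the tray, untouched, the other two over 115 mm from its centre; through the last second the fingers alone hold the shutter still at half travel (40 mm, within 7 mm) against its spring (contact over 3 N) (all of step 2 and (horizontal distance between puck1 and rig above 0.115 m or (x of puck1 in the frame of rig between -0.094 and 0.094 m and y of puck1 in the frame of rig between -0.039 and 0.039 m and z of puck1 in the frame of rig between -0.006 and 0.006 m and angle between puck1's own z axis and vertical below 0.15 rad)) and (horizontal distance between puck2 and rig above 0.115 m or (x of puck2 in the frame of rig between -0.094 and 0.094 m and y of puck2 in the frame of rig between -0.039 and 0.039 m and z of puck2 in the frame of rig between -0.006 and 0.006 m and angle between puck2's own z axis and vertical below 0.15 rad)) and (horizontal distance between puck3 and rig above 0.115 m or (x of puck3 in the frame of rig between -0.094 and 0.094 m and y of puck3 in the frame of rig between -0.039 and 0.039 m and z of puck3 in the frame of rig between -0.006 and 0.006 m and angle between puck3's own z axis and vertical below 0.15 rad)) and (horizontal distance between puck4 and rig above 0.115 m or (x of puck4 in the frame of rig between -0.094 and 0.094 m and y of puck4 in the frame of rig between -0.039 and 0.039 m and z of puck4 in the frame of rig between -0.006 and 0.006 m and angle between puck4's own z axis and vertical below 0.15 rad)) and (horizontal distance between puck5 and rig above 0.115 m or (x of puck5 in the frame of rig between -0.094 and 0.094 m and y of puck5 in the frame of rig between -0.039 and 0.039 m and z of puck5 in the frame of rig between -0.006 and 0.006 m and angle between puck5's own z axis and vertical below 0.15 rad)) and ((horizontal distance between each of puck1, puck2, puck3 and rig below 0.11 m and horizontal distance between each of puck4, puck5 and rig above 0.115 m) or (horizontal distance between each of puck1, puck2, puck4 and rig below 0.11 m and horizontal distance between each of puck3, puck5 and rig above 0.115 m) or (horizontal distance between each of puck1, puck2, puck5 and rig below 0.11 m and horizontal distance between each of puck3, puck4 and rig above 0.115 m) or (horizontal distance between each of puck1, puck3, puck4 and rig below 0.11 m and horizontal distance between each of puck2, puck5 and rig above 0.115 m) or (horizontal distance between each of puck1, puck3, puck5 and rig below 0.11 m and horizontal distance between each of puck2, puck4 and rig above 0.115 m) or (horizontal distance between each of puck1, puck4, puck5 and rig below 0.11 m and horizontal distance between each of puck2, puck3 and rig above 0.115 m) or (horizontal distance between each of puck1, puck5 and rig above 0.115 m and horizontal distance between each of puck2, puck3, puck4 and rig below 0.11 m) or (horizontal distance between each of puck1, puck4 and rig above 0.115 m and horizontal distance between each of puck2, puck3, puck5 and rig below 0.11 m) or (horizontal distance between each of puck1, puck3 and rig above 0.115 m and horizontal distance between each of puck2, puck4, puck5 and rig below 0.11 m) or (horizontal distance between each of puck1, puck2 and rig above 0.115 m and horizontal distance between each of puck3, puck4, puck5 and rig below 0.11 m)) and linear speed of each of puck1, puck2, puck3, puck4, puck5 below 0.03 m/s and contact force between each of the fingers, shutter and puck1 below 0.3 N and contact force between each of the fingers, shutter and puck2 below 0.3 N and contact force between each of the fingers, shutter and puck3 below 0.3 N and contact force between each of the fingers, shutter and puck4 below 0.3 N and contact force between each of the fingers, shutter and puck5 below 0.3 N); the arm keeps its last pose, push and grip.
It fails at once if the shutter is opened beyond three quarters of its travel (value of joint shutter above 0.062 m).
It fails at once if a bystander on the bench is displaced (over 25 mm) (distance of any of weight, crucible, reagent, bowl, spanner, jar, stopper from where it was at the start of the episode above 0.025 m).
It also fails if it takes over 58 s, if anything falls off the work surface, if the arm or the gripper's body presses on something with over 40 N, if the wrist force passes 120 N, or if a joint passes its speed limit or range.

## Robot

A 6-joint arm with a two-finger parallel gripper is mounted at the origin on the work surface. World frame = base frame: x ahead of the robot, y to its left, z up, the work surface at z = 0. Lengths are in m, angles in degrees, forces in N, time in s.
With the tool pointing down it reaches from about 0.3 to 0.75 m from the base axis. Payload 8.5 kg.
Tool frame: the origin (TCP) lies midway between the tips of the shut fingers; the grasp point (between the pads) lies env.tcp_to_grasp behind it (env.tcp_to_grasp is the distance from the TCP to the grasp point, in m); z points along the fingers, y is the direction in which the jaws open and shut (so a half turn about z gives the same grasp; the last joint's range is limited). The gripper opens to 85 mm and grips with 20 to 120 N. Pads are 22 mm wide; open, the fingers measure 114 mm over their backs; the gripper's body (76 mm by 85 mm) begins 54 mm behind the grasp point. The pads swing forward as they close: fully open they stand 13 mm farther back than shut.
Start: joints at [-87.049, 21.807, 74.336, -0, 83.858, -12.336], TCP at [0.145, -0.531, 0.231] pointing down, gripper open.
Joint ranges: [-178.18, 178.18], [-50.72, 133.34], [12.68, 142.11], [-81.47, 261.47], [9.98, 163.14], [-165.26, 165.26]. Speed limits (degrees/s): [136.94, 136.94, 180, 180, 180, 180].

## Interface

Orientations are given as a 3x3 rotation matrix whose columns are the frame's x, y, z axes.
In Python, from rig import readout, imaging, job, env gives the robot as it stands.
- The arm moves only by the tool move_arm, never from a script. Its argument "motion" is a list of rows, each a list of 3 entries, a list of its own where there are three numbers: the shift along the tool's x, y, z normalised to -1 to 1, where 1 is 0.02 m, then the turn, a rotation vector about the tool's x, y, z normalised to -1 to 1, where 1 is 120 degrees, then the gripper command: -1 is shut, 1 is fully open, values between are in proportion. In form: [[[tx, ty, tz], [rx, ry, rz], claw], ...]. A call has 1 to 12 rows; each row shifts and turns the pose as measured when the row begins, along the tool's axes as they then stand; what a row does not reach is not made up. A row lasts 1/12 s, in which the tool goes at most 41.7 mm and 7.16 degrees, less where a joint would pass 70% of its speed; a pose out of reach is approached as far as the arm can. A call with a number of a shift or a turn outside -1 to 1 is refused whole. A call with a gripper value outside its range is refused whole. The fingers move at their own pace and stop on an object; "squeeze" is the grip in N (left out, the last holds). Time passes only in rows, so rows that do not move let the fingers close. It gives the time, the measured TCP pose, the force and the opening at its end, in the units of the state.
- readout.observe(): the state, without advancing time (a new reading comes with each control period).
- imaging.get_image(name): name is "side" or "top"; returns a dict with "img" (480x640x3 uint8, blue, green, red), "fov_y" (degrees; the focal length in pixels is half the picture's height over the tangent of half this angle, whatever the lens; pixels are square), "cx", "cy" (the principal point, pixels), "k1" (the pictures are not rectified: a ray, as slopes to the right and down, at radius r is drawn at 1 + k1 r^2 times it, then the intrinsics apply), "eye" and "orientation" of the camera in the world. Camera axes: x right, y up, looking along -z (the intrinsics and any distortion apply to the point x, -y, -z); pixel columns grow to the right and rows downward; lengths in m; the calibration is good to about 2 mm. A picture is of the moment at which its call begins. There is no depth.
- job.close_job(): hands the job in, once; it reports no verdict.
The state is a dict: "time_s": time; "q": joint angles; "qvel": joint speeds; "joint_efforts": joint torques, N m; "position": TCP position; "tool_rot": TCP orientation; "ft_force": force on the tool from outside, world axes, zero at the start; "wrist_torque": the same for the moment, N m; "grip_width": finger opening in m.
Only numpy, scipy, OpenCV 4.12 (cv2) and the standard library are available. Lean on these libraries where they do the work, as an engineer would, in place of code of your own. Each camera call takes 0.05 s, during which the arm holds its last target.

## Working session

There is one attempt and no reset: what is moved stays moved. The work goes in short steps, Python scripts to look and compute and a tool call to move; the robot and the scene stay as the last step left them, time stands still between calls to the robot, and variables do not carry over. Pictures are saved under pics/ and viewed, and the job is handed in when it is done.

Besides the shell and the picture viewer there is one more tool, called after "Request:" in YAML: its name, and indented under it one key for each argument. move_arm: Moves the arm, as the interface text tells. Its arguments: {"type":"object","properties":{"motion":{"type":"array","items":{"type":"array"}},"squeeze":{"type":"number"}},"required":["motion"]}

```bash
ls; mkdir -p pics; python3 - <<'E'
from rig import readout, imaging, job, env
import cv2
print(readout.observe(), env.tcp_to_grasp)
for n in ("top","side"):
    d=imaging.get_image(n); cv2.imwrite(f"pics/{n}0.png",d["img"]); print({k:v for k,v in d.items() if k!="img"})
E
```

```text
pics
{'time_s': 0.0, 'q': array([-8.70490373e+01,  2.18424849e+01,  7.43869395e+01,  1.12439562e-05,
        8.38578502e+01, -1.23337619e+01]), 'qvel': array([ 0.04014175,  0.01304601, -0.03692825,  0.12134852, -0.00637385,
        0.05992548]), 'joint_efforts': array([ 2.22814260e-04, -4.48465347e+01, -2.31277549e+01, -2.47488788e-04,
        4.75028952e-03, -3.56401449e-05]), 'position': array([ 0.14498922, -0.53023017,  0.23068491]), 'tool_rot': array([[ 9.64627752e-01,  2.63615806e-01, -7.82228023e-05],
       [ 2.63615616e-01, -9.64626608e-01,  1.52121784e-03],
       [ 3.25561270e-04, -1.48802970e-03, -9.99998840e-01]]), 'ft_force': array([-0.58239161,  0.79378321, -0.57177197]), 'wrist_torque': array([ 0.01514908,  0.00345466, -0.03187925]), 'grip_width': 0.08519791485380888} 0.0187
{'fov_y': 44.27938546282434, 'cx': 317.5741501755622, 'cy': 242.3651091590168, 'k1': -0.10267627896854818, 'eye': array([ 0.39514254, -0.14222382,  1.36940637]), 'orientation': array([[-0.027852  ,  0.99598654, -0.08505927],
       [-0.99936354, -0.02964141, -0.01984697],
       [-0.02228859,  0.08445236,  0.99617821]])}
{'fov_y': 48.763264271077794, 'cx': 316.73322313995436, 'cy': 243.721448393807, 'k1': -0.07994035298134329, 'eye': array([-0.0046871 , -0.96681305,  0.82616605]), 'orientation': array([[ 0.85065273,  0.30989306, -0.42468367],
       [-0.52572697,  0.49982279, -0.68832284],
       [-0.00103989,  0.80879137,  0.58809476]])}
```

View pics/top0.png

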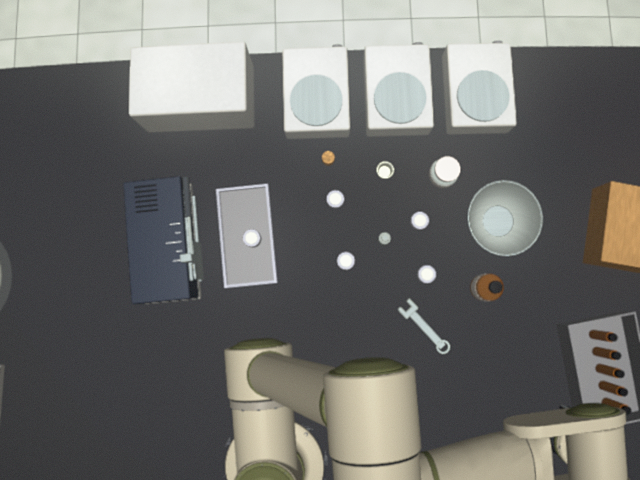

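View pics/side0.png

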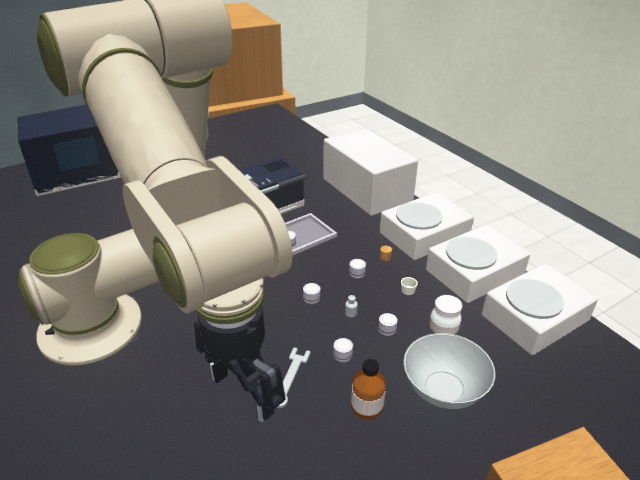

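The top view shows four bench pucks at about (335,199), (420,220), (346,261) and (427,274), and one in the tray at (252,238). The weight is at (385,238), the crucible at (385,170), and the lamp tab near (186,257). Next I'll measure these.

```bash
cat > h.py <<'E'
from rig import readout, imaging, job, env
import cv2, numpy as np
def K(d):
    f=240/np.tan(np.radians(d["fov_y"]/2)); return np.array([[f,0,d["cx"]],[0,f,d["cy"]],[0,0,1]])
def ray(d,p):
    # radial map r' = r(1+k1 r^2): cv2 undistort
    u=cv2.undistortPointsIter(np.array([[p]],float),K(d),np.array([d["k1"],0,0,0.]),None,None,(3,50,1e-10))[0,0]
    v=d["orientation"]@np.array([u[0],-u[1],-1]); return d["eye"],v
def on(d,p,z):
    e,v=ray(d,p); return (e+v*(z-e[2])/v[2])
def proj(d,X):
    c=d["orientation"].T@(np.array(X)-d["eye"]); a=c[0]/-c[2]; b=-c[1]/-c[2]; s=1+d["k1"]*(a*a+b*b); k=K(d)
    return np.array([k[0,0]*a*s+k[0,2],k[1,1]*b*s+k[1,2]])
def tri(ds,ps):
    A=np.zeros((3,3));b=np.zeros(3)
    for d,p in zip(ds,ps):
        e,v=ray(d,p);v=v/np.linalg.norm(v);M=np.eye(3)-np.outer(v,v);A+=M;b+=M@e
    return np.linalg.solve(A,b)
E
python3 - <<'E'
from h import *
d=imaging.get_image("top"); s=imaging.get_image("side")
m=(d["img"].min(2)>215).astype(np.uint8)
n,l,st,c=cv2.connectedComponentsWithStats(m)
for i in range(1,n):
    if 30<st[i,4]<600 and c[i,1]>150: print("top",c[i].round(1),st[i,4],on(d,c[i],.03).round(4))
m=(s["img"].min(2)>215).astype(np.uint8)
n,l,st,c=cv2.connectedComponentsWithStats(m)
for i in range(1,n):
    if 20<st[i,4]<600 and c[i,1]>200: print("side",c[i].round(1),st[i,4],on(s,c[i],.03).round(4))
cv2.imwrite("pics/lamp.png",cv2.resize(d["img"][165:315,110:290],(720,600),interpolation=cv2.INTER_CUBIC))
cv2.imwrite("pics/sidecrop.png",cv2.resize(s["img"][130:370,200:460],(650,600),interpolation=cv2.INTER_CUBIC))
E
```

```text
top [447.3 168.4] 453 [ 0.6719 -0.4198  0.03  ]
top [384.  171.6] 105 [ 0.6684 -0.2731  0.03  ]
top [334.9 198.2] 162 [ 0.6099 -0.1581  0.03  ]
top [419.7 219.8] 165 [ 0.5544 -0.3502  0.03  ]
top [251.  237.4] 167 [0.5254 0.0365 0.03  ]
top [345.5 260.3] 165 [ 0.4668 -0.1779  0.03  ]
top [426.8 273.7] 172 [ 0.4308 -0.3612  0.03  ]
side [323.4 223.6] 28 [0.634  0.0339 0.03  ]
side [291.3 234.2] 40 [0.5358 0.0362 0.03  ]
side [311.8 241.8] 40 [ 0.5638 -0.0212  0.03  ]
side [357.2 263.4] 117 [ 0.6112 -0.1562  0.03  ]
side [311.2 288.2] 142 [ 0.4683 -0.1759  0.03  ]
side [448.4 303.6] 369 [ 0.6999 -0.3818  0.03  ]
side [447.5 319.7] 129 [ 0.6629 -0.4188  0.03  ]
side [387.8 319.4] 171 [ 0.5548 -0.3495  0.03  ]
side [342.6 345. ] 197 [ 0.4312 -0.3599  0.03  ]
side [293.2 367.9] 272 [ 0.3161 -0.3593  0.03  ]
```

View pics/lamp.png

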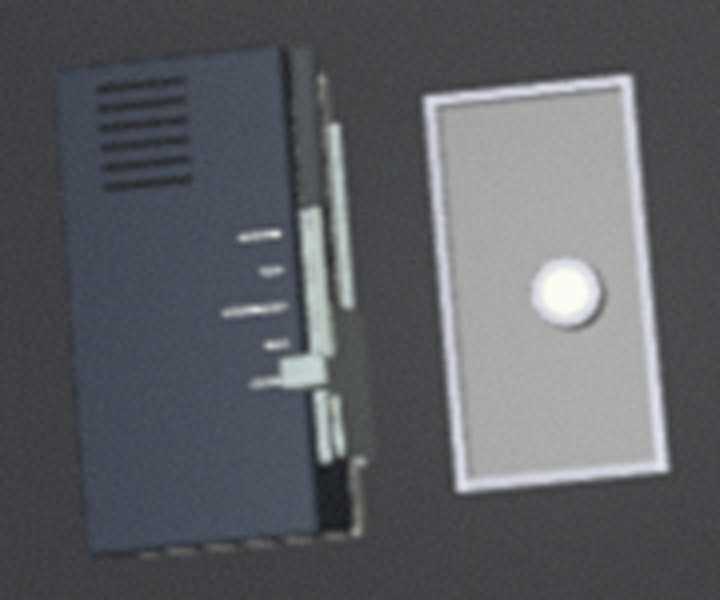

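View pics/sidecrop.png

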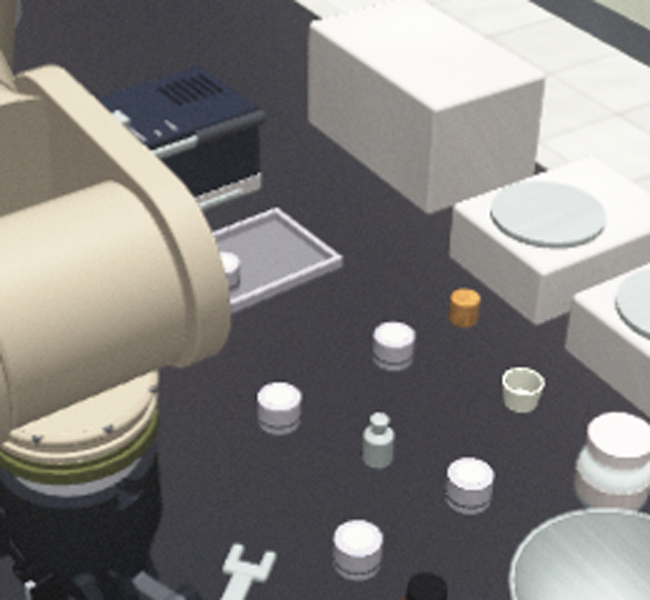

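The lamp crop shows the outer tray corners at about (424,95), (633,75), (670,470) and (458,492), and the tab top at (304,370). I'll get the rig frame from these.

```bash
python3 - <<'E'
from h import *
d=imaging.get_image("top")
f=lambda p,z: on(d,((p[0]+.5)/4-.5+110,(p[1]+.5)/4-.5+165),z)
C=[f(p,.012) for p in [(424,95),(633,75),(670,470),(458,492)]]
o=np.mean(C,0); print(np.round(C,4),o)
ax=(C[0]+C[1]-C[2]-C[3])/2; ay=(C[0]+C[3]-C[1]-C[2])/2
print("len",np.linalg.norm(ax),np.linalg.norm(ay),"yaw",np.degrees(np.arctan2(ax[1],ax[0])),np.degrees(np.arctan2(-ay[0],ay[1])))
# contour of the tray
m=cv2.inRange(d["img"],(120,110,110),(255,255,255)); m[:, :212]=0;m[:,282:]=0;m[:175]=0;m[295:]=0
c=max(cv2.findContours(m,0,1)[0],key=cv2.contourArea); r=cv2.minAreaRect(c); print(r)
B=[on(d,p,.012) for p in cv2.boxPoints(r)];print(np.round(B,4)); o2=np.mean(B,0);print(o2)
x=ax/np.linalg.norm(ax);x[2]=0; y=np.array([-x[1],x[0],0])
t=f((304,370),.161); print("tab",t,"expected",o-.05*x+.110*y, "rel",(t-o)@x,(t-o)@y)
for p in [(59,70),(283,47),(318,532),(90,553)]: 
  q=f(p,.11);print("lampcorner rel",((q-o)@x).round(4),((q-o)@y).round(4))
pk=on(d,(251,237.4),.03); print("puck",(pk-o)@x,(pk-o)@y)
for a in(-.055,.055,.06,-.06): print(a,o+a*x+.0*y)
sp=on(d,(328,157),.028);print("stopper",sp);print("weight",on(d,(384.8,237),.05))
E
```

```text
[[ 0.6453  0.1205  0.012 ]
 [ 0.6529 -0.0028  0.012 ]
 [ 0.422  -0.0195  0.012 ]
 [ 0.4126  0.1036  0.012 ]] [0.53316983 0.05043457 0.012     ]
len 0.23240944936100585 0.12350969207642085 yaw 4.132625721282413 3.9550228826884615
((245.69775390625, 235.2615203857422), (100.66914367675781, 53.885807037353516), 84.6678466796875)
[[ 0.6471  0.1238  0.012 ]
 [ 0.6546 -0.0028  0.012 ]
 [ 0.4202 -0.0196  0.012 ]
 [ 0.412   0.105   0.012 ]]
[0.53349583 0.05159076 0.012     ]
tab [0.47576347 0.15622637 0.161     ] expected [0.47537264 0.15654529 0.012     ] rel -0.049633162490323846 0.10965375117742618
lampcorner rel 0.1336 0.2458
lampcorner rel 0.1324 0.1196
lampcorner rel -0.133 0.1217
lampcorner rel -0.1324 0.2476
puck -0.008699967637570954 -0.013286264811835377
-0.055 [0.47831283 0.04647097 0.012     ]
0.055 [0.58802682 0.05439816 0.012     ]
0.06 [0.59301382 0.05475849 0.012     ]
-0.06 [0.47332583 0.04611064 0.012     ]
stopper [ 0.7072421  -0.14515958  0.028     ]
weight [ 0.51539116 -0.26712383  0.05      ]
```

Request:
move_arm:
  motion:
    - [[0,0,0],[0,0,0.047],1]
    - [[0,0,0],[0,0,0.047],1]
    - [[1,-0.95,0],[0,0,0],1]
    - [[1,-0.95,0],[0,0,0],1]
    - [[1,-0.95,0],[0,0,0],1]
    - [[1,-0.95,0],[0,0,0],0.5]
    - [[1,-0.95,0],[0,0,0],0.5]
    - [[1,-0.95,0],[0,0,0],0.5]
    - [[1,-0.95,0],[0,0,0],0.5]

```text
time_s: 1.0
position: [0.2781, -0.3867, 0.2291]
tool_rot: [[0.999, 0.051, -0.001], [0.051, -0.999, 0.003], [-0.001, -0.003, -1.0]]
ft_force: [0.5, -1.3, -0.8]
grip_width: 0.064
```

```bash
cat >> h.py <<'E'
def to(x,y,z,yaw):
    s=readout.observe(); R=s["tool_rot"]; p=s["position"]
    from scipy.spatial.transform import Rotation as Q
    c,n=np.cos(np.radians(yaw)),np.sin(np.radians(yaw))
    T=np.array([[c,n,0],[n,-c,0],[0,0,-1]])
    print("t",round(s["time_s"],2),"p",p.round(4),"w",s["grip_width"].round(4),"F",s["ft_force"].round(1),"q",s["q"].round(0))
    print("units",(R.T@(np.array([x,y,z])-p)/.02).round(3),"rot",(Q.from_matrix(R.T@T).as_rotvec()/np.radians(120)).round(4))
def rg(a,b): # rig->world
    c,n=np.cos(np.radians(4.05)),np.sin(np.radians(4.05)); return .5333+a*c-b*n,.0508+a*n+b*c
E
python3 -c "
from h import *
to(.4675,-.177,.12,4.05)"
```

```text
Traceback (most recent call last):
  File "h.py", line 24, in to
    print("t",round(s["time_s"],2),"p",p.round(4),"w",s["grip_width"].round(4),"F",s["ft_force"].round(1),"q",s["q"].round(0))
                                                      ^^^^^^^^^^^^^^^^^^^^^
AttributeError: 'float' object has no attribute 'round'
```

```bash
sed -i 's/s\["grip_width"\].round(4)/round(float(s["grip_width"]),4)/' h.py
python3 -c "
from h import *
to(.4675,-.177,.10,4.05)"
```

```text
t 1.0 p [ 0.2781 -0.3867  0.2291] w 0.064 F [ 0.5 -1.3 -0.8] q [-69.  15.  86.  -0.  80.  19.]
units [10.    -9.967  6.47 ] rot [-0.0013  0.0005 -0.0093]
```

Request:
move_arm:
  motion:
    - [[1,-1,0],[-0.001,0,-0.009],0.5]
    - [[1,-1,0],[0,0,0],0.5]
    - [[1,-1,0],[0,0,0],0.5]
    - [[1,-1,0.5],[0,0,0],0.5]
    - [[1,-1,0.8],[0,0,0],0.5]
    - [[1,-1,1],[0,0,0],0.5]
    - [[1,-1,1],[0,0,0],0.5]
    - [[1,-1,1],[0,0,0],0.5]
    - [[1,-1,1],[0,0,0],0.5]
    - [[1,-0.9,1],[0,0,0],0.5]
    - [[0,0,0],[0,0,0],0.5]

```text
time_s: 1.92
position: [0.4743, -0.1616, 0.0992]
tool_rot: [[0.997, 0.073, 0.003], [0.073, -0.997, -0.005], [0.003, 0.005, -1.0]]
ft_force: [-0.3, 1.1, 0.7]
grip_width: 0.0641
```

```bash
python3 -c "
from h import *
to(.4675,-.177,.001,4.05)"
```

```text
t 1.92 p [ 0.4743 -0.1616  0.0992] w 0.0641 F [-0.3  1.1  0.7] q [-32.  25.  94.  -0.  61.  54.]
units [-0.411  0.714  4.915] rot [ 0.0026 -0.0015  0.0014]
```

Request:
move_arm:
  motion:
    - [[-0.4,0.7,0.5],[0.002,-0.001,0],0.5]
    - [[0,0,0.8],[0,0,0],0.5]
    - [[0,0,0.5],[0,0,0],0.5]
    - [[0,0,0],[0,0,0],0.5]

```text
time_s: 2.25
position: [0.4681, -0.1757, 0.0618]
tool_rot: [[0.997, 0.079, 0.001], [0.079, -0.997, -0.001], [0.001, 0.001, -1.0]]
ft_force: [-0.1, -0.1, 0.4]
grip_width: 0.0638
```

```bash
python3 - <<'E'
from h import *
to(.4675,-.177,.001,4.05)
d=imaging.get_image("side"); cv2.imwrite("pics/a1.png",cv2.resize(d["img"][180:400,180:440],(780,600)))
E
```

```text
t 2.25 p [ 0.4681 -0.1757  0.0618] w 0.0638 F [-0.1 -0.1  0.4] q [-34.  28.  96.  -0.  55.  51.]
units [-0.035  0.06   3.042] rot [ 0.0006 -0.0003  0.0038]
```

View pics/a1.png

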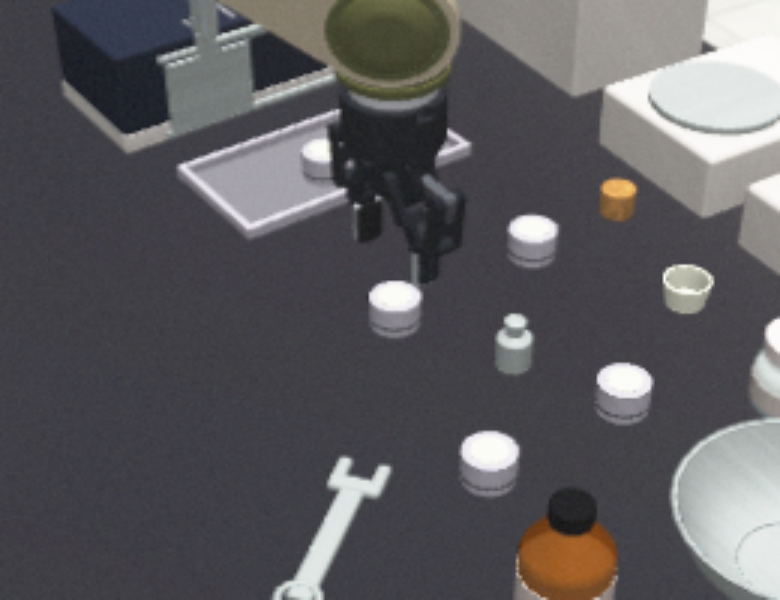

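The fingers (about (368,220) and (425,265)) straddle the puck at (395,300) from above. I'll go down and grip.

Request:
move_arm:
  motion:
    - [[-0.03,0.06,1],[0,0,0.004],0.5]
    - [[0,0,0.9],[0,0,0],0.5]
    - [[0,0,0.6],[0,0,0],0.5]
    - [[0,0,0.25],[0,0,0],0.5]
    - [[0,0,0],[0,0,0],0.5]
  squeeze: 40

```text
time_s: 2.72
position: [0.4701, -0.1801, 0.0107]
tool_rot: [[0.998, 0.069, 0.009], [0.069, -0.998, -0.007], [0.008, 0.008, -1.0]]
ft_force: [0.3, -0.2, -0.2]
grip_width: 0.064
```

```bash
python3 -c "
from h import *
to(.4675,-.177,.001,4.05)"
```

```text
t 2.72 p [ 0.4701 -0.1801  0.0107] w 0.064 F [ 0.3 -0.2 -0.2] q [-34.  33.  99.  -0.  47.  52.]
units [-0.124 -0.165  0.483] rot [ 0.0036 -0.004  -0.0009]
```

Request:
move_arm:
  motion:
    - [[-0.12,-0.16,0.45],[0.003,-0.004,0],0.5]
    - [[0,0,0],[0,0,0],0.5]
    - [[0,0,0],[0,0,0],-0.4]
    - [[0,0,0],[0,0,0],-1]
    - [[0,0,0],[0,0,0],-1]
    - [[0,0,0],[0,0,0],-1]
    - [[0,0,0],[0,0,0],-1]

```text
time_s: 3.3
position: [0.4689, -0.178, 0.0046]
tool_rot: [[0.998, 0.069, 0.004], [0.069, -0.998, -0.004], [0.004, 0.004, -1.0]]
ft_force: [-0.0, 0.2, -0.8]
grip_width: 0.0378
```

```bash
python3 -c "
from h import *
to(.4675,-.177,.08,4.05)"
```

```text
t 3.3 p [ 0.4689 -0.178   0.0046] w 0.0378 F [-0.   0.2 -0.8] q [-34.  34.  99.  -0.  47.  52.]
units [-0.051 -0.037 -3.772] rot [ 0.0021 -0.0019 -0.0008]
```

Request:
move_arm:
  motion:
    - [[0,0,-0.5],[0.002,-0.002,0],-1]
    - [[0,0,-1],[0,0,0],-1]
    - [[0,0,-1],[0,0,0],-1]
    - [[0,0,-1],[0,0,0],-1]
    - [[0,0,-0.5],[0,0,0],-1]
    - [[0,0,0],[0,0,0],-1]

```text
time_s: 3.8
position: [0.4681, -0.1774, 0.0873]
tool_rot: [[0.998, 0.069, -0.003], [0.069, -0.998, 0.002], [-0.003, -0.002, -1.0]]
ft_force: [0.5, -0.3, -0.8]
grip_width: 0.0378
```

```bash
python3 -c "
from h import *
print(rg(-.07,0),rg(.06,0))
to(*rg(-.07,0),.08,4.05)"
```

```text
(np.float64(0.46347480425086107), np.float64(0.04585611098481833)) (np.float64(0.5931501677849762), np.float64(0.05503761915587))
t 3.8 p [ 0.4681 -0.1774  0.0873] w 0.0378 F [ 0.5 -0.3 -0.8] q [-34.  26.  94.  -0.  60.  52.]
units [  0.539 -11.15    0.386] rot [-0.0011  0.0015 -0.0008]
```

Request:
move_arm:
  motion:
    - [[0.05,-0.6,0],[-0.001,0.001,0],-1]
    - [[0.05,-1,0],[0,0,0],-1]
    - [[0.05,-1,0],[0,0,0],-1]
    - [[0.05,-1,0],[0,0,0],-1]
    - [[0.05,-1,0],[0,0,0],-1]
    - [[0.05,-1,0],[0,0,0],-1]
    - [[0.05,-1,0],[0,0,0],-1]
    - [[0.05,-1,0],[0,0,0],-1]
    - [[0.05,-1,0],[0,0,0],-1]
    - [[0.05,-1,0],[0,0,0],-1]
    - [[0,-0.5,0],[0,0,0],-1]
    - [[0,0,0],[0,0,0],-1]

```text
time_s: 4.8
position: [0.4558, 0.0429, 0.0774]
tool_rot: [[0.998, 0.067, -0.017], [0.067, -0.998, 0.005], [-0.016, -0.007, -1.0]]
ft_force: [-0.4, 0.1, -0.8]
grip_width: 0.0372
```

```bash
python3 -c "
from h import *
to(*rg(-.07,0),.0055,4.05)"
```

```text
t 4.8 p [0.4558 0.0429 0.0774] w 0.0372 F [-0.4  0.1 -0.8] q [-10.  24. 101.   0.  56.  76.]
units [ 0.449 -0.096  3.59 ] rot [-0.0031  0.0077 -0.0017]
```

Request:
move_arm:
  motion:
    - [[0.45,-0.1,0],[-0.003,0.008,-0.002],-1]
    - [[0,0,0.6],[0,0,0],-1]
    - [[0,0,0.8],[0,0,0],-1]
    - [[0,0,0.4],[0,0,0],-1]
    - [[0,0,0],[0,0,0],-1]

```text
time_s: 5.22
position: [0.466, 0.046, 0.0383]
tool_rot: [[0.997, 0.073, 0.004], [0.073, -0.997, -0.001], [0.004, 0.001, -1.0]]
ft_force: [-0.5, 0.9, -1.6]
grip_width: 0.0376
```

```bash
python3 -c "
from h import *
to(*rg(-.07,0),.0055,4.05)"
```

```text
t 5.22 p [0.466  0.046  0.0383] w 0.0376 F [-0.5  0.9 -1.6] q [ -9.  28. 103.  -0.  49.  77.]
units [-0.134 -0.004  1.639] rot [ 0.0005 -0.0018  0.0011]
```

Request:
move_arm:
  motion:
    - [[-0.13,0,0.5],[0,-0.002,0],-1]
    - [[0,0,0.6],[0,0,0],-1]
    - [[0,0,0.4],[0,0,0],-1]
    - [[0,0,0],[0,0,0],-1]

```text
time_s: 5.55
position: [0.4649, 0.0444, 0.0077]
tool_rot: [[0.997, 0.071, 0.002], [0.071, -0.997, -0.002], [0.002, 0.002, -1.0]]
ft_force: [-0.3, 0.2, -1.1]
grip_width: 0.038
```

```bash
python3 -c "
from h import *
to(*rg(-.07,0),.0055,4.05)"
```

```text
t 5.55 p [0.4649 0.0444 0.0077] w 0.038 F [-0.3  0.2 -1.1] q [ -9.  31. 104.  -0.  44.  77.]
units [-0.068 -0.077  0.108] rot [ 0.0009 -0.0008  0.0001]
```

Request:
move_arm:
  motion:
    - [[0,0,0.1],[0,0,0],-1]
    - [[0,0,0],[0,0,0],-1]
    - [[0,0,0],[0,0,0],0.3]
    - [[0,0,0],[0,0,0],0.4]
    - [[0,0,0],[0,0,0],0.4]
    - [[0,0,0],[0,0,0],0.4]
    - [[0,0,-0.5],[0,0,0],0.4]
    - [[0,0,-1],[0,0,0],0.4]
    - [[0,0,-1],[0,0,0],0.4]
    - [[0,0,-1],[0,0,0],0.4]
    - [[0,0,-0.5],[0,0,0],0.4]
    - [[0,0,0],[0,0,0],0.4]

```text
time_s: 6.55
position: [0.4658, 0.0442, 0.0917]
tool_rot: [[0.998, 0.07, 0.005], [0.07, -0.998, -0.002], [0.005, 0.003, -1.0]]
ft_force: [-0.2, 0.4, 0.4]
grip_width: 0.0597
```

```bash
python3 - <<'E'
from h import *
to(.610,-.1572,.09,4.05)
d=imaging.get_image("side"); cv2.imwrite("pics/a2.png",cv2.resize(d["img"][150:370,180:440],(780,600)))
E
```

```text
t 6.55 p [0.4658 0.0442 0.0917] w 0.0597 F [-0.2  0.4  0.4] q [-9. 23. 99. -0. 57. 77.]
units [ 6.482 10.549  0.151] rot [ 0.0014 -0.0025 -0.0001]
```

View pics/a2.png

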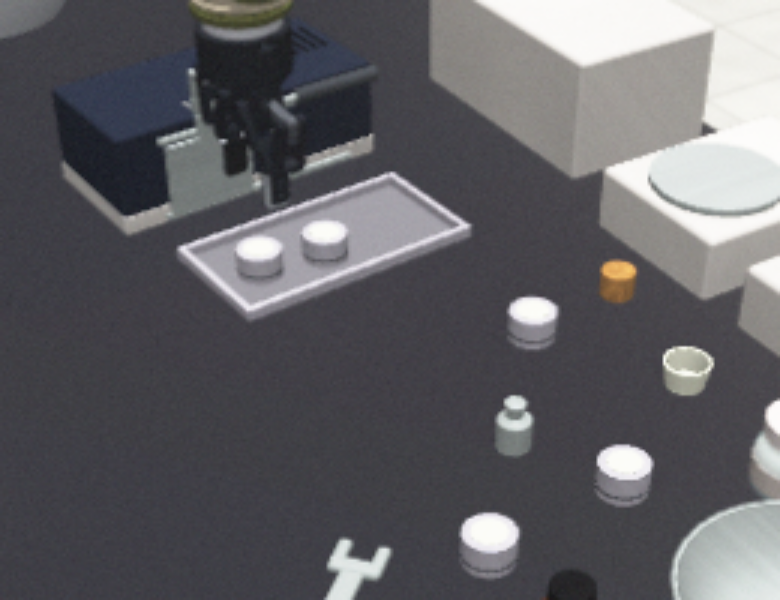

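The tray now holds two upright pucks, at about (260,256) and (325,240). Next is the puck at (532,318).

Request:
move_arm:
  motion:
    - [[0.3,0.5,0],[0.001,-0.002,0],0.5]
    - [[0.6,1,0],[0,0,0],0.5]
    - [[0.6,1,0],[0,0,0],0.5]
    - [[0.6,1,0],[0,0,0],0.5]
    - [[0.6,1,0],[0,0,0],0.5]
    - [[0.6,1,0],[0,0,0],0.5]
    - [[0.6,1,0],[0,0,0],0.5]
    - [[0.6,1,0],[0,0,0],0.5]
    - [[0.6,1,0],[0,0,0],0.5]
    - [[0.6,1,0],[0,0,0],0.5]
    - [[0.5,0.6,0],[0,0,0],0.5]
    - [[0,0,0],[0,0,0],0.5]

```text
time_s: 7.6
position: [0.6078, -0.1655, 0.0749]
tool_rot: [[0.997, 0.071, -0.019], [0.071, -0.997, 0.006], [-0.019, -0.008, -1.0]]
ft_force: [-0.5, -0.0, -0.0]
grip_width: 0.064
```

```bash
python3 -c "
from h import *
to(.610,-.1572,.003,4.05)"
```

```text
t 7.6 p [ 0.6078 -0.1655  0.0749] w 0.064 F [-0.5 -0.  -0. ] q [-26.  38.  72.  -0.  71.  60.]
units [ 0.204 -0.379  3.594] rot [-0.0036  0.0089  0.    ]
```

Request:
move_arm:
  motion:
    - [[0.2,-0.38,0],[-0.004,0.009,0],0.5]
    - [[0,0,0.3],[0,0,0],0.5]
    - [[0,0,0.5],[0,0,0],0.5]
    - [[0,0,0.3],[0,0,0],0.5]
    - [[0,0,0],[0,0,0],0.5]

```text
time_s: 8.02
position: [0.6086, -0.1587, 0.0455]
tool_rot: [[0.998, 0.069, -0.008], [0.069, -0.998, 0.003], [-0.008, -0.003, -1.0]]
ft_force: [0.4, 0.7, 0.0]
grip_width: 0.0638
```

```bash
python3 -c "
from h import *
to(.610,-.1572,.003,4.05)"
```

```text
t 8.02 p [ 0.6086 -0.1587  0.0455] w 0.0638 F [0.4 0.7 0. ] q [-25.  40.  75.  -0.  66.  61.]
units [ 0.089 -0.062  2.125] rot [-0.0016  0.0037 -0.0006]
```

Request:
move_arm:
  motion:
    - [[0.08,-0.06,0.3],[-0.001,0.004,0],0.5]
    - [[0,0,0.7],[0,0,0],0.5]
    - [[0,0,0.7],[0,0,0],0.5]
    - [[0,0,0.2],[0,0,0],0.5]
    - [[0,0,0],[0,0,0],0.5]

```text
time_s: 8.43
position: [0.6097, -0.1564, 0.0046]
tool_rot: [[0.998, 0.07, 0.001], [0.07, -0.998, 0.002], [0.001, -0.002, -1.0]]
ft_force: [-0.3, 0.1, 0.3]
grip_width: 0.0636
```

```bash
python3 -c "
from h import *
to(.610,-.1572,.003,4.05)"
```

```text
t 8.43 p [ 0.6097 -0.1564  0.0046] w 0.0636 F [-0.3  0.1  0.3] q [-25.  43.  77.   0.  60.  61.]
units [0.014 0.04  0.081] rot [-0.0007 -0.0006 -0.0001]
```

Request:
move_arm:
  motion:
    - [[0,0.04,0.05],[0,0,0],0.5]
    - [[0,0,0],[0,0,0],-0.4]
    - [[0,0,0],[0,0,0],-1]
    - [[0,0,0],[0,0,0],-1]
    - [[0,0,0],[0,0,0],-1]
    - [[0,0,0],[0,0,0],-1]

```text
time_s: 8.93
position: [0.6108, -0.1576, 0.0061]
tool_rot: [[0.997, 0.071, 0.005], [0.071, -0.998, 0.0], [0.005, 0.0, -1.0]]
ft_force: [0.0, -1.0, -0.7]
grip_width: 0.0375
```

```bash
python3 -c "
from h import *
to(.610,-.1572,.08,4.05)"
```

```text
t 8.93 p [ 0.6108 -0.1576  0.0061] w 0.0375 F [ 0.  -1.  -0.7] q [-25.  43.  77.   0.  60.  61.]
units [-0.021 -0.022 -3.697] rot [ 0.0002 -0.0023  0.    ]
```

Request:
move_arm:
  motion:
    - [[0,0,-0.5],[0,0,0],-1]
    - [[0,0,-1],[0,0,0],-1]
    - [[0,0,-1],[0,0,0],-1]
    - [[0,0,-1],[0,0,0],-1]
    - [[0,0,-0.5],[0,0,0],-1]
    - [[0,0,0],[0,0,0],-1]

```text
time_s: 9.43
position: [0.6099, -0.1574, 0.0923]
tool_rot: [[0.997, 0.071, 0.004], [0.071, -0.998, 0.0], [0.004, -0.0, -1.0]]
ft_force: [0.8, 0.1, -1.0]
grip_width: 0.0376
```

```bash
python3 -c "
from h import *
to(*rg(.06,0),.08,4.05)"
```

```text
t 9.43 p [ 0.6099 -0.1574  0.0923] w 0.0376 F [ 0.8  0.1 -1. ] q [-25.  37.  72.   0.  71.  61.]
units [ -0.09  -10.655   0.616] rot [-0.0001 -0.0018  0.    ]
```

Request:
move_arm:
  motion:
    - [[0,-0.6,0],[0,-0.001,0],-1]
    - [[0,-1,0],[0,0,0],-1]
    - [[0,-1,0],[0,0,0],-1]
    - [[0,-1,0],[0,0,0],-1]
    - [[0,-1,0],[0,0,0],-1]
    - [[0,-1,0],[0,0,0],-1]
    - [[0,-1,0],[0,0,0],-1]
    - [[0,-1,0],[0,0,0],-1]
    - [[0,-1,0],[0,0,0],-1]
    - [[0,-0.9,0],[0,0,0],-1]
    - [[0,-0.4,0],[0,0,0],-1]
    - [[0,0,0],[0,0,0],-1]

```text
time_s: 10.43
position: [0.5884, 0.0576, 0.0856]
tool_rot: [[0.997, 0.071, -0.013], [0.071, -0.997, 0.004], [-0.012, -0.005, -1.0]]
ft_force: [0.3, 0.2, -0.5]
grip_width: 0.0375
```

```bash
python3 -c "
from h import *
to(*rg(.06,0),.0065,4.05)"
```

```text
t 10.43 p [0.5884 0.0576 0.0856] w 0.0375 F [ 0.3  0.2 -0.5] q [-6. 34. 79.  0. 68. 80.]
units [0.276 0.162 3.953] rot [-0.0022  0.006   0.    ]
```

Request:
move_arm:
  motion:
    - [[0.27,0.16,0],[-0.002,0.006,0],-1]
    - [[0,0,0.6],[0,0,0],-1]
    - [[0,0,0.8],[0,0,0],-1]
    - [[0,0,0.5],[0,0,0],-1]
    - [[0,0,0],[0,0,0],-1]

```text
time_s: 10.85
position: [0.5958, 0.0515, 0.0458]
tool_rot: [[0.998, 0.069, 0.004], [0.069, -0.998, -0.001], [0.004, 0.002, -1.0]]
ft_force: [-0.6, 0.8, -0.4]
grip_width: 0.0377
```

```bash
python3 -c "
from h import *
to(*rg(.06,0),.0065,4.05)"
```

```text
t 10.85 p [0.5958 0.0515 0.0458] w 0.0377 F [-0.6  0.8 -0.4] q [-6. 37. 81. -0. 62. 80.]
units [-0.13  -0.19   1.964] rot [ 0.0008 -0.0019 -0.0007]
```

Request:
move_arm:
  motion:
    - [[-0.13,-0.19,0.4],[0,-0.002,0],-1]
    - [[0,0,0.6],[0,0,0],-1]
    - [[0,0,0.5],[0,0,0],-1]
    - [[0,0,0.25],[0,0,0],-1]
    - [[0,0,0],[0,0,0],-1]

```text
time_s: 11.27
position: [0.5937, 0.0532, 0.0091]
tool_rot: [[0.998, 0.066, 0.001], [0.066, -0.998, -0.002], [0.001, 0.002, -1.0]]
ft_force: [1.4, 0.4, -2.0]
grip_width: 0.0379
```

```bash
python3 -c "
from h import *
to(*rg(.06,0),.0065,4.05)"
```

```text
t 11.27 p [0.5937 0.0532 0.0091] w 0.0379 F [ 1.4  0.4 -2. ] q [-6. 40. 83. -0. 57. 80.]
units [-0.023 -0.094  0.131] rot [ 0.0012 -0.0004 -0.0021]
```

Request:
move_arm:
  motion:
    - [[0,0,0.12],[0,0,0],-1]
    - [[0,0,0],[0,0,0],-1]
    - [[0,0,0],[0,0,0],0.3]
    - [[0,0,0],[0,0,0],0.4]
    - [[0,0,0],[0,0,0],0.4]
    - [[0,0,0],[0,0,0],0.4]
    - [[0,0,-0.5],[0,0,0],0.4]
    - [[0,0,-1],[0,0,0],0.4]
    - [[0,0,-1],[0,0,0],0.4]
    - [[0,0,-1],[0,0,0],0.4]
    - [[0,0,-1],[0,0,0],0.4]
    - [[0,0,-1],[0,0,0],0.4]

```text
time_s: 12.27
position: [0.5926, 0.0536, 0.1231]
tool_rot: [[0.998, 0.066, -0.002], [0.066, -0.998, -0.002], [-0.002, 0.002, -1.0]]
ft_force: [-0.5, -0.5, 0.2]
grip_width: 0.0599
```

Request:
move_arm:
  motion:
    - [[0,0,-1],[0,0,0],0.4]
    - [[0,0,-1],[0,0,0],0.4]
    - [[0,0,-1],[0,0,0],0.4]
    - [[0,0,-1],[0,0,0],1]
    - [[0,0,-1],[0,0,0],1]
    - [[0,0,-0.5],[0,0,0],1]
    - [[0,0,0],[0,0,0],1]

```text
time_s: 12.85
position: [0.5919, 0.0542, 0.251]
tool_rot: [[0.998, 0.067, 0.013], [0.067, -0.998, -0.004], [0.012, 0.004, -1.0]]
ft_force: [-0.4, -0.2, -0.3]
grip_width: 0.0853
```

```bash
python3 - <<'E'
from h import *
print(rg(-.05,.11),rg(-.01,.11))
to(*rg(-.05,.11),.22,94.05)
d=imaging.get_image("side"); cv2.imwrite("pics/a3.png",cv2.resize(d["img"][150:370,180:440],(780,600)))
E
```

```text
(np.float64(0.47565589172675815), np.float64(0.15699395830923135)) (np.float64(0.5155560035834089), np.float64(0.15981903774647804))
t 12.85 p [0.5919 0.0542 0.251 ] w 0.0853 F [-0.4 -0.2 -0.3] q [-6. 25. 65. -0. 89. 80.]
units [-5.476 -5.521  1.458] rot [ 0.0063 -0.0029 -0.7519]
```

View pics/a3.png

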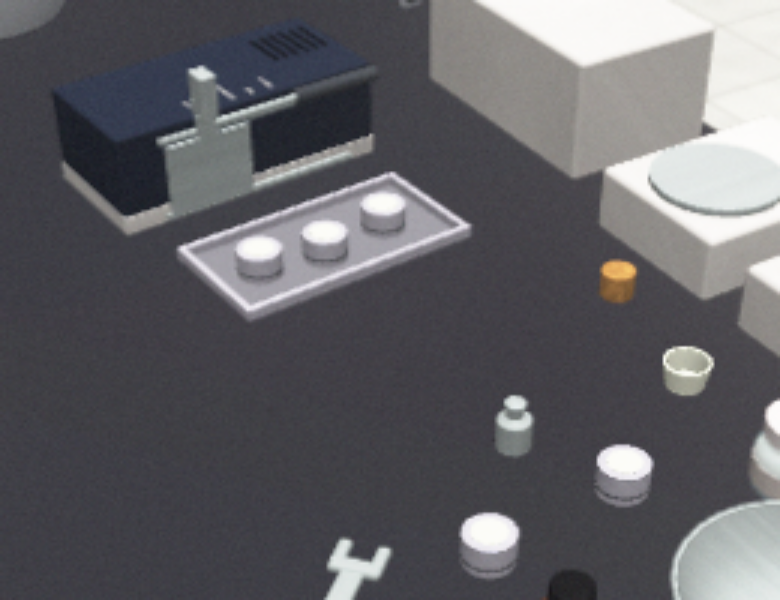

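All three tray pucks stand upright, at about (260,257), (325,240) and (383,211), and the tab is at (203,95). I'll cross-check the tab in the side view, then turn the tool by -90°.

```bash
python3 - <<'E'
from h import *
s=imaging.get_image("side")
p=((202+.5)/3-.5+180,(73+.5)*220/600-.5+150)
print(on(s,p,.161)[:2], rg(-.05,.11))
m=(s["img"].min(2)>215).astype(np.uint8)
n,l,st,c=cv2.connectedComponentsWithStats(m)
for i in range(1,n):
    if 20<st[i,4]<600 and 200<c[i,1]<260:
        q=on(s,c[i],.03)[:2]-np.array([.5333,.0508]);t=np.radians(4.05);print(c[i],st[i,4],"rig",q@[np.cos(t),np.sin(t)],q@[-np.sin(t),np.cos(t)])
E
```

```text
[0.47791442 0.15989327] (np.float64(0.47565589172675815), np.float64(0.15699395830923135))
[324.34615385 224.34615385] 26 rig 0.09926304882183173 -0.028184264652736064
[307.31818182 224.20454545] 88 rig 0.06249570576686534 -0.0007685066401435748
[287.75789474 234.57894737] 95 rig -0.00692126967691047 -0.0106512066138767
[277.828125  250.3515625] 128 rig -0.06507134477537524 -0.05385858989334609
[265.78350515 240.60824742] 97 rig -0.06775686821424973 -9.234074882820322e-05
```

Request:
move_arm:
  motion:
    - [[0,0,0],[0.006,-0.003,-0.05],1]
    - [[0,0,0],[0,0,-0.059],1]
    - [[0,0,0],[0,0,-0.059],1]
    - [[0,0,0],[0,0,-0.059],1]
    - [[0,0,0],[0,0,-0.059],1]
    - [[0,0,0],[0,0,-0.059],1]
    - [[0,0,0],[0,0,-0.059],1]
    - [[0,0,0],[0,0,-0.059],1]
    - [[0,0,0],[0,0,-0.059],1]
    - [[0,0,0],[0,0,-0.059],1]
    - [[0,0,0],[0,0,-0.059],1]
    - [[0,0,0],[0,0,-0.059],1]

```text
time_s: 13.95
position: [0.5853, 0.0547, 0.2334]
tool_rot: [[0.02, 0.999, -0.027], [1.0, -0.02, 0.012], [0.012, -0.027, -1.0]]
ft_force: [-0.9, 0.6, -0.2]
grip_width: 0.0854
```

```bash
python3 - <<'E'
from h import *
to(*rg(-.05,.11),.22,94.05)
E
```

```text
t 13.95 p [0.5853 0.0547 0.2334] w 0.0854 F [-0.9  0.6 -0.2] q [-6. 26. 67.  1. 89. -5.]
units [ 4.996 -5.561  0.881] rot [-0.0126 -0.0061 -0.0432]
```

Request:
move_arm:
  motion:
    - [[0,0,0],[-0.012,-0.006,-0.043],1]
    - [[0.9,-1,0],[0,0,0],1]
    - [[0.9,-1,0],[0,0,0],1]
    - [[0.9,-1,0],[0,0,0],1]
    - [[0.9,-1,0],[0,0,0],1]
    - [[0.7,-0.7,0],[0,0,0],1]
    - [[0.3,-0.3,0],[0,0,0],1]
    - [[0,0,0],[0,0,0],1]

```text
time_s: 14.62
position: [0.4695, 0.1403, 0.2235]
tool_rot: [[-0.08, 0.997, -0.02], [0.997, 0.08, 0.0], [0.002, -0.02, -1.0]]
ft_force: [0.8, 0.4, 0.2]
grip_width: 0.0853
```

```bash
python3 - <<'E'
from h import *
to(*rg(-.05,.11),.21,94.05)
E
```

```text
t 14.62 p [0.4695 0.1403 0.2235] w 0.0853 F [0.8 0.4 0.2] q [ 3. 17. 84.  0. 81. -2.]
units [0.807 0.39  0.67 ] rot [-0.0097 -0.0007  0.0046]
```

Request:
move_arm:
  motion:
    - [[0.8,0.39,0],[-0.01,0,0.004],1]
    - [[0,0,0.2],[0,0,0],1]
    - [[0,0,0.4],[0,0,0],1]
    - [[0,0,0],[0,0,0],1]

```text
time_s: 14.95
position: [0.4776, 0.1553, 0.2087]
tool_rot: [[-0.071, 0.997, -0.001], [0.997, 0.071, 0.0], [0.0, -0.001, -1.0]]
ft_force: [0.4, -0.8, 0.1]
grip_width: 0.0852
```

```bash
python3 - <<'E'
from h import *
to(*rg(-.05,.11),.127,94.05)
d=imaging.get_image("top"); cv2.imwrite("pics/a4.png",cv2.resize(d["img"][165:315,110:290],(720,600),interpolation=cv2.INTER_CUBIC))
d=imaging.get_image("side"); cv2.imwrite("pics/a5.png",cv2.resize(d["img"][100:270,160:360],(705,600),interpolation=cv2.INTER_CUBIC))
E
```

```text
t 14.95 p [0.4776 0.1553 0.2087] w 0.0852 F [ 0.4 -0.8  0.1] q [ 4. 18. 84.  0. 78.  0.]
units [ 0.089 -0.089  4.087] rot [-0.0005 -0.0002  0.0003]
```

View pics/a5.png

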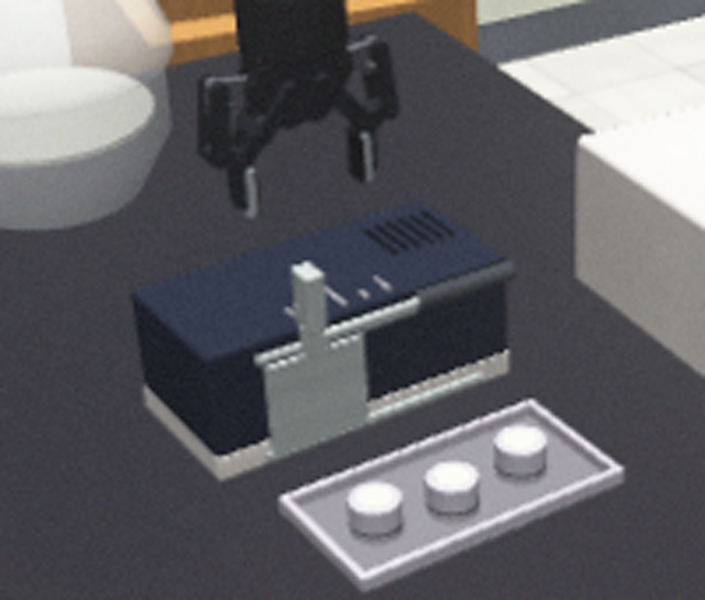

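The open fingers, at (250,210) and (365,175), are centred over the tab top at (308,270). Going down.

Request:
move_arm:
  motion:
    - [[0.09,-0.09,0.5],[0,0,0],1]
    - [[0,0,0.8],[0,0,0],1]
    - [[0,0,0.7],[0,0,0],1]
    - [[0,0,0.4],[0,0,0],1]
    - [[0,0,0],[0,0,0],1]

```text
time_s: 15.47
position: [0.4781, 0.1542, 0.161]
tool_rot: [[-0.068, 0.998, 0.003], [0.998, 0.068, 0.0], [-0.0, 0.003, -1.0]]
ft_force: [-0.1, -0.8, 0.5]
grip_width: 0.0854
```

```bash
python3 - <<'E'
from h import *
to(*rg(-.05,.11),.127,94.05)
E
```

```text
t 15.47 p [0.4781 0.1542 0.161 ] w 0.0854 F [-0.1 -0.8  0.5] q [ 4. 21. 89. -0. 70.  0.]
units [ 0.148 -0.115  1.698] rot [ 0.0013  0.     -0.0014]
```

Request:
move_arm:
  motion:
    - [[0.14,-0.11,0.4],[0.001,0,0],1]
    - [[0,0,0.6],[0,0,0],1]
    - [[0,0,0.4],[0,0,0],1]
    - [[0,0,0],[0,0,0],1]

```text
time_s: 15.8
position: [0.4766, 0.1566, 0.1328]
tool_rot: [[-0.066, 0.998, 0.003], [0.998, 0.066, 0.0], [-0.0, 0.003, -1.0]]
ft_force: [0.9, 0.4, -1.0]
grip_width: 0.0851
```

```bash
python3 - <<'E'
from h import *
to(*rg(-.05,.11),.127,94.05)
d=imaging.get_image("side"); cv2.imwrite("pics/a6.png",cv2.resize(d["img"][100:270,160:360],(705,600),interpolation=cv2.INTER_CUBIC))
E
```

```text
t 15.8 p [0.4766 0.1566 0.1328] w 0.0851 F [ 0.9  0.4 -1. ] q [ 5. 23. 91. -0. 66.  1.]
units [ 0.025 -0.048  0.29 ] rot [ 0.0015  0.     -0.002 ]
```

View pics/a6.png

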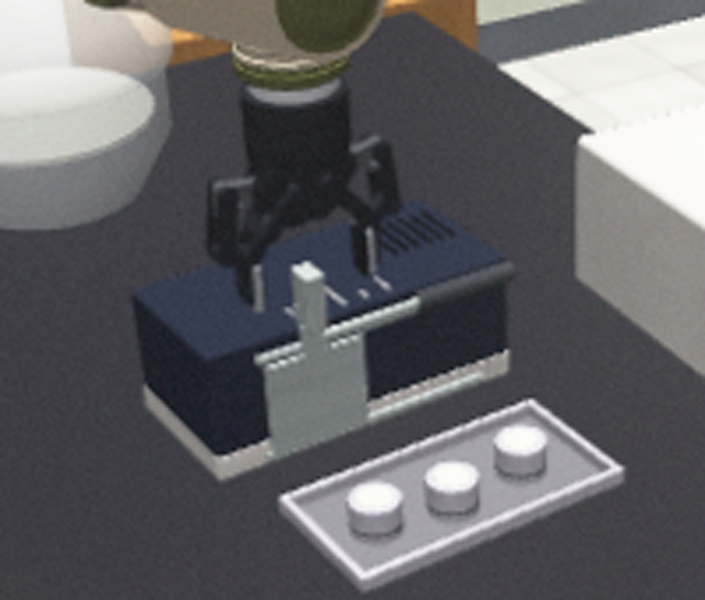

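The fingers straddle the tab: the pads at (258,290) and (370,255) are on either side of the tab at (310,285). Lowering slightly and gripping.

Request:
move_arm:
  motion:
    - [[0,-0.05,0.25],[0,0,0],1]
    - [[0,0,0],[0,0,0],0.4]
    - [[0,0,0],[0,0,0],-0.2]
    - [[0,0,0],[0,0,0],-1]
    - [[0,0,0],[0,0,0],-1]
    - [[0,0,0],[0,0,0],-1]
    - [[0,0,0],[0,0,0],-1]
    - [[0,0,0],[0,0,0],-1]
  squeeze: 60

```text
time_s: 16.52
position: [0.4758, 0.1567, 0.1304]
tool_rot: [[-0.067, 0.998, 0.005], [0.998, 0.067, 0.0], [-0.0, 0.005, -1.0]]
ft_force: [-3.7, -1.2, 1.5]
grip_width: 0.0151
```

```bash
python3 - <<'E'
from h import *
to(*rg(-.01,.11),.127,94.05)
E
```

```text
t 16.52 p [0.4758 0.1567 0.1304] w 0.0151 F [-3.7 -1.2  1.5] q [ 5. 23. 91. -0. 66.  1.]
units [0.023 1.995 0.178] rot [ 0.0025  0.0001 -0.0016]
```

Request:
move_arm:
  motion:
    - [[0,0.2,0],[0,0,0],-1]
    - [[0,0.3,0],[0,0,0],-1]
    - [[0,0.3,0],[0,0,0],-1]
    - [[0,0.3,0],[0,0,0],-1]
    - [[0,0.2,0],[0,0,0],-1]
    - [[0,0.1,0],[0,0,0],-1]
    - [[0,0,0],[0,0,0],-1]

```text
time_s: 17.1
position: [0.4987, 0.1583, 0.1304]
tool_rot: [[-0.069, 0.998, -0.008], [0.998, 0.069, -0.002], [-0.002, -0.008, -1.0]]
ft_force: [-5.7, -1.5, 2.7]
grip_width: 0.0151
```

```bash
python3 - <<'E'
from h import *
to(*rg(-.01,.11),.130,94.05)
E
```

```text
t 17.1 p [0.4987 0.1583 0.1304] w 0.0151 F [-5.7 -1.5  2.7] q [ 5. 25. 87. -0. 68.  1.]
units [0.017 0.845 0.013] rot [-0.0037  0.0008 -0.0007]
```

Request:
move_arm:
  motion:
    - [[0,0.25,0],[-0.003,0,0],-1]
    - [[0,0.25,0],[0,0,0],-1]
    - [[0,0.2,0],[0,0,0],-1]
    - [[0,0.1,0],[0,0,0],-1]
    - [[0,0,0],[0,0,0],-1]
    - [[0,0,0],[0,0,0],-1]

```text
time_s: 17.6
position: [0.5099, 0.1591, 0.1304]
tool_rot: [[-0.07, 0.997, -0.012], [0.998, 0.07, -0.004], [-0.003, -0.012, -1.0]]
ft_force: [-7.5, -2.3, 2.1]
grip_width: 0.0154
```

```bash
python3 - <<'E'
from h import *
to(*rg(-.01,.11),.130,94.05)
d=imaging.get_image("top"); cv2.imwrite("pics/a7.png",cv2.resize(d["img"][165:315,110:290],(720,600),interpolation=cv2.INTER_CUBIC))
d=imaging.get_image("side"); cv2.imwrite("pics/a8.png",cv2.resize(d["img"][100:270,160:360],(705,600),interpolation=cv2.INTER_CUBIC))
to(*rg(-.01,.11),.130,94.05)
E
```

```text
t 17.6 p [0.5099 0.1591 0.1304] w 0.0154 F [-7.5 -2.3  2.1] q [ 5. 26. 86. -0. 69.  1.]
units [0.015 0.284 0.017] rot [-0.0056  0.0013 -0.0003]
t 17.7 p [0.5098 0.1591 0.1304] w 0.0152 F [-8.  -1.8  1.1] q [ 5. 26. 86. -0. 69.  1.]
units [0.016 0.289 0.017] rot [-0.0056  0.0013 -0.0003]
```

View pics/a7.png

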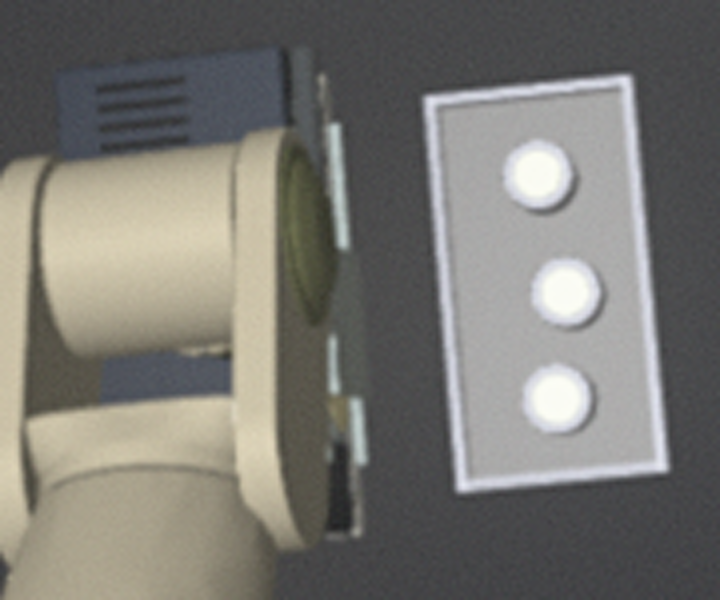

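View pics/a8.png

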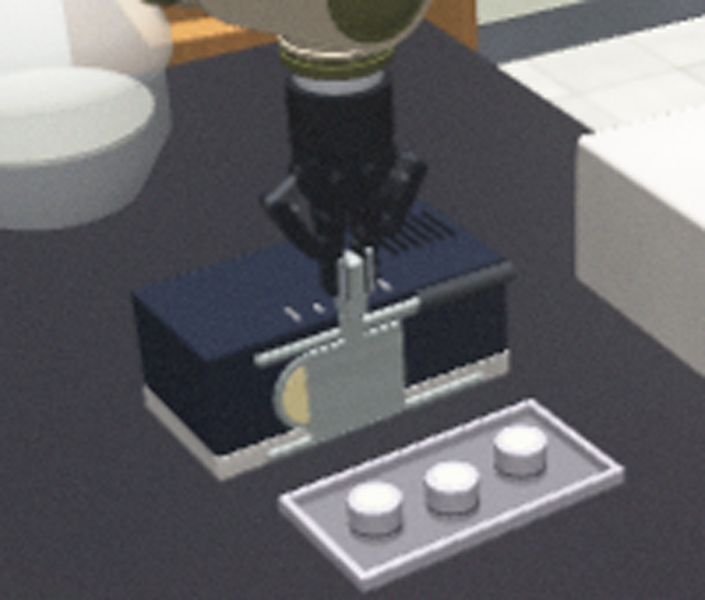

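The side crop shows the shutter part open: tab at (350,275), beam port partly uncovered, three upright pucks in the tray. The TCP has moved 34 mm and the force is about 8 N, so roughly 6 mm more is needed.

Request:
move_arm:
  motion:
    - [[0,0.2,0],[-0.003,0,0],-1]
    - [[0,0.15,0],[0,0,0],-1]
    - [[0,0.05,0],[0,0,0],-1]

```text
time_s: 17.95
position: [0.5149, 0.1595, 0.1304]
tool_rot: [[-0.07, 0.997, -0.011], [0.998, 0.07, -0.004], [-0.003, -0.011, -1.0]]
ft_force: [-8.7, -1.7, 3.0]
grip_width: 0.0148
```

```bash
python3 - <<'E'
from h import *
to(*rg(-.01,.11),.130,94.05)
d=imaging.get_image("side"); cv2.imwrite("pics/a9.png",cv2.resize(d["img"][100:270,160:360],(705,600),interpolation=cv2.INTER_CUBIC))
for _ in range(6): imaging.get_image("side")
to(*rg(-.01,.11),.130,94.05)
# tab top in the earlier crops
f=lambda p:on(d,((p[0]+.5)*200/705-.5+160,(p[1]+.5)*170/600-.5+100),.161)
a,b=f((308,270)),f((350,258));print(a,b,np.linalg.norm(b-a))
E
```

```text
t 17.95 p [0.5149 0.1595 0.1304] w 0.0148 F [-8.7 -1.7  3. ] q [ 5. 26. 85. -0. 69.  1.]
units [0.016 0.032 0.019] rot [-0.0052  0.0016 -0.0002]
t 18.3 p [0.5148 0.1595 0.1304] w 0.0147 F [-8.8 -2.2  2.5] q [ 5. 26. 85. -0. 69.  1.]
units [0.016 0.039 0.02 ] rot [-0.0051  0.0016 -0.0002]
[0.47867247 0.16137265 0.161     ] [0.51329173 0.16144899 0.161     ] 0.034619344703975145
```

View pics/a9.png

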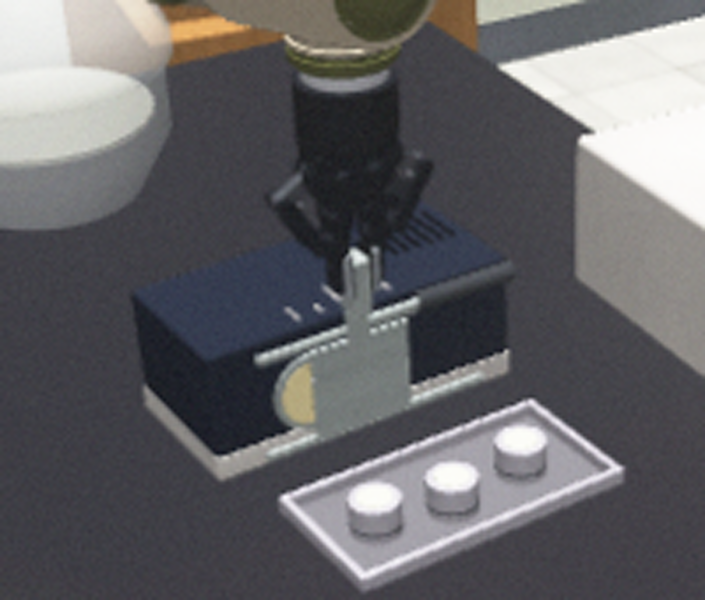

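The TCP has moved 39 mm, the force is 8.8 N (the spring's value at half travel), and the arm held still for 0.35 s. The tab is now at (357,275), and all three pucks still stand upright. Handing in.

```bash
python3 - <<'E'
from h import *
print(job.close_job()); to(*rg(-.01,.11),.130,94.05)
E
```

```text
the job is handed in; nothing more can be done
None
the job is handed in; nothing more can be done
```

I added two bench pucks to the one already in the tray, then gripped the shutter tab, slid it to half travel and handed the job in at about 18.3 s while still holding it. The interface gives no verdict, and I could not take a reading after handing in.

- **Tray:** the last side picture showed three pucks standing upright. Measured earlier, after placing, they were at x ≈ -68, -7 and +62 mm in the rig frame, all within about 11 mm of its centre line. The two spares were not moved and are far from the tray. I saw no sign that any other item moved, though my last close-ups did not cover the whole bench.
- **Shutter:** the tool had moved about 39 mm from shut. It pulled against about 8.8 N, the spring's stated force at half travel. It held to within 0.2 mm over the last 0.35 s, and never went past about 39 mm.
- **Disagreements:** the side camera put the tab 2–3 mm from where the top camera did, within what I'd expect from the calibration. At an intermediate position the picture gave 34.6 mm of travel and the tool 34.2 mm; I did not repeat that check at the final position. The tool was tilted about 0.6° while holding.

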